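Send the weld indexer home and step it to its third notch

ROBOT

A 6-joint arm with a two-finger parallel gripper is mounted at the origin on the work surface. World frame = base frame: x ahead of the robot, y to its left, z up, the work surface at z = 0. Lengths are in m, angles in rad, forces in N, time in s.
With the tool pointing down it reaches from about 0.425 to 0.925 m from the base axis. Payload 12.5 kg.
Tool frame: the origin (TCP) lies at the very end of the fingers, on their centre line; the grasp point (between the pads) lies robot.grip_depth behind it (robot.grip_depth is the distance from the TCP to the grasp point, in m); y points along the fingers, z is the direction in which the jaws open and shut, and the axes are right-handed (so a half turn about y gives the same grasp; the last joint's range is limited). The gripper opens to 85 mm and grips with 20 to 120 N. Pads are 22 mm wide; open, the fingers measure 114 mm over their backs; the gripper's body (76 mm by 85 mm) begins 54 mm behind the grasp point. The pads swing forward as they close: fully open they stand 13 mm farther back than shut.
Start: joints at [-1.267, 0.491, 1.559, -0, 1.092, -0.106], TCP at [0.249, -0.573, 0.201] pointing down, gripper open.
Joint ranges: [-3.1, 3.1], [-0.84, 2.19], [0.05, 2.79], [-1.13, 4.28], [0.06, 2.93], [-2.69, 2.69]. Speed limits (rad/s): [2.22, 2.22, 2.79, 3.14, 3.14, 3.14].

INTERFACE

Orientations are given as a unit quaternion [w, x, y, z].
In Python, from rig import robot, vision gives the robot as it stands. The module is installed in compiled form; this text tells all that it offers.
- The arm moves only by the shell command python3 -m crank 'ROWS' [FORCE]. ROWS is JSON, one flat list of numbers, 5 for each row, row after row: the closure, from 0 (fully open) to 1 (shut), then the shift along the tool's x, y, z in cm, then the turn about the tool's y in degrees. In form: [gripper, dx, dy, dz, turn, gripper, dx, dy, dz, turn, ...]. A call has 1 to 12 rows; each row shifts and turns the pose as measured when the row begins, along the tool's axes as they then stand; what a row does not reach is not made up. A row lasts 1/10 s, in which the tool goes at most 50 mm and 8.59 degrees, less where a joint would pass 70% of its speed; a pose out of reach is approached as far as the arm can. A call is refused whole if a number of a shift passes 5 or a number of a turn 8.59, either way. A call with a gripper value outside its range is refused whole. The fingers move at their own pace and stop on an object; FORCE is the grip in N (left out, the last holds). Time passes only in rows, so rows that do not move let the fingers close. It gives the time, the measured TCP pose, the force and the opening at its end, in the units of the state.
- robot.observe(): the state, without advancing time (a new reading comes with each control period).
- vision.read_camera(name): name is "side" or "top"; returns the picture (400x640x3 uint8, red, green, blue); there is no depth.
- vision.camera_model(name): a dict with "fx", "fy", "cx", "cy" (pixels), "extrinsics" (4x4, takes a point from world to camera coordinates). Camera axes: x right, y down, z forward; pixel columns grow to the right and rows downward; lengths in m; the calibration is good to about 2 mm. A picture is of the moment at which its call begins. camera_model takes no time and is no camera call.
- robot.job_done(): hands the job in, once; it reports no verdict.
The state is a dict: "clock": time; "joints": joint angles; "joint_vel": joint speeds; "joint_torque": joint torques, N m; "tool_pos": TCP position; "ee_rot": TCP orientation; "ft_force": force on the tool from outside, world axes, zero at the start; "torque": the same for the moment, N m; "finger_gap": opening from 0.0 (shut) to 1.0 (fully open).
Only numpy, scipy, OpenCV 4.12 (cv2) and the standard library are available. Lean on these libraries where they do the work, as an engineer would, in place of code of your own. Each camera call takes 0.05 s, during which the arm holds its last target. There are 200 camera calls.

TASK

Get the ratcheted indexing head ready for the next weld: tip its pawl clear by the red ball, then turn the orange knob back (clockwise from above) until the red lug presses firmly but gently against the rubber home stop, and only then tip the pawl back into the teeth. Now advance the knob counter-clockwise by exactly three clicks, one at a time with a short pause at each, and leave it there with the pawl in its notch. Never force the knob back against the engaged pawl, do not ram the stop, and leave the other things on the bench where they are.

Things in the scene. Friction and masses are not known exactly. Their poses are not given: they have to be found in the camera images.
- head: Blue base of the indexing head, 190 x 190 x 36 mm, fixed to the bench, at any yaw within about 0.45 rad; origin at the centre of its underside, on the upright spindle axis. Its x and y run along its sides, z up; x points to the side with the pawl.
- knob (a point): Centre of the orange bar knob on top of the spindle, on its axis, 113 mm above the bench. The bar is 56 mm long, 14 mm thick and 34 mm high (96 to 130 mm above the bench), one end white. The point turns with it: x along the bar to the white end, y across its 14 mm.
- spindle (a joint): Angle (rad) of knob and toothed ring, growing counter-clockwise from above; at 0 the bar lies along the head's x. Friction 0.12 N m. With the pawl in it turns forwards only. The pawl clicks down at k x 0.419 - 0.19: the third click from home at 1.067, the fourth at 1.486; aim 0.03 to 0.18 past a click. Starts at 0.57 to 1.2; home is somewhere from -0.13 to 0.13.
- crown: Toothed steel ring turning with the knob, 134 mm across, 15 saw teeth 6 mm high, tips 66 mm above the bench; origin on the spindle axis at bench height. It carries the red home lug, 10 mm wide, sticking out to 92 mm from the axis. The lug is clamped up to 0.13 rad off either way, differently each time: where it meets the stop must be felt.
- stop: Home stop on the base: steel post with a black rubber face, 24 mm high, top 60 mm above the bench; origin at the foot of the face; its y points to the oncoming lug, which meets it 77 mm from the axis, at 115 degrees from the head's x. It yields 1 mm per 8 N (0.6 N m at the knob). Home: lug held on it with 3 to 10 N (0.23 to 0.8 N m beyond friction) for 0.2 s; over 12 N harms it.
- pawl (a joint): Pawl angle (rad) about a level pin along the head's x, at (60, -55) mm in the head's frame, 80 mm above the bench. 0.02 to 0.1 when down in a notch, to 0.12 riding over a tooth, 0.9 tipped fully clear of the ring, where it stays. It falls to either side by its own weight: balance at about 0.6.
- nose: Yellow tip of the pawl that drops between the teeth, 10 x 4 x 10 mm; origin on the pawl's pivot. More than 25 N between it and the ring harms them.
- ball (a point): Centre of the red ball, 22 mm across, on the rod that tips the pawl (under 1 N). In the head's frame about (86, -34, 136) mm with the pawl down, (86, -55, 140) at the top, (86, -83, 133) with the pawl clear: push it along the head's -y to free the pawl, along +y past the balance (y about -67) to let it drop in.
- spray: Yellow spray can, 52 mm across, 170 mm high; bystander, origin at its foot.
- tips: Amber jar with a black lid, 56 mm across, 75 mm high, beside the head; bystander, origin at its foot.
- brush: Brush, 200 mm long, lying beside the head; bystander.
- hammer: Hammer, 260 mm long, lying; bystander.
- bracket: Slotted dark steel bracket strip, 260 x 100 x 5 mm, lying beyond the head; bystander.
- flange: Steel ring, 80 mm across, 10 mm thick; bystander.
- magnet: Red L-shaped welding magnet, 85 x 83 x 18 mm; bystander.

How it is judged:
On the way, in this order (a step that is already met when the one before it is completed fails the run):
1. the pawl is tipped clear (value of joint pawl above 0.8 rad), for 0.2 s.
2. with the pawl clear, the lug is held against the home stop with at least 3 N (contact force between crown and stop above 3 N and value of joint pawl above 0.8 rad), for 0.2 s.
3. the pawl is back in the teeth with the knob still at home (value of joint pawl below 0.15 rad and value of joint spindle below 0.19 rad), for 0.2 s.
4. the pawl is down after click 1, with a short pause (value of joint spindle between 0.199 and 0.439 rad and value of joint pawl below 0.1 rad), for 0.2 s.
5. the pawl is down after click 2, with a short pause (value of joint spindle between 0.618 and 0.858 rad and value of joint pawl below 0.1 rad), for 0.2 s.
6. the pawl is down after click 3, with a short pause (value of joint spindle between 1.037 and 1.277 rad and value of joint pawl below 0.1 rad), for 0.2 s.
At the end, for the whole second after the job is handed in: The knob rests three clicks from home (spindle angle 1.037 to 1.277 rad), not moving, and the pawl is down in the third notch (pawl angle under 0.1 rad) (all of step 6 and velocity of joint spindle between -0.05 and 0.05 rad/s); the robot touches nothing.
It fails at once if the ring is forced against the pawl (over 25 N) (contact force between crown and nose above 25 N).
It fails at once if the home stop is rammed (over 12 N) (contact force between crown and stop above 12 N).
It fails at once if a bystander is moved by more than 30 mm (distance of any of spray, tips, brush, hammer, bracket, flange, magnet from where it was at the start of the episode above 0.03 m).
It also fails if it takes over 72 s, if anything falls off the work surface, if the arm or the gripper's body presses on something with over 40 N, if the wrist force passes 120 N, or if a joint passes its speed limit or range.

## Working session

There is one attempt and no reset: what is moved stays moved. The work goes in short steps, Python scripts to look and compute and a shell command to move; the robot and the scene stay as the last step left them, time stands still between calls to the robot, and variables do not carry over. Pictures are saved under pics/ and viewed, about 8 in all and at most 12, crops included, and the job is handed in when it is done.

```bash
mkdir -p pics; python3 - <<'E'
from rig import robot, vision
import cv2
s=robot.observe(); print(s, robot.grip_depth)
for n in("side","top"):
    print(n,vision.camera_model(n)); cv2.imwrite(f"pics/{n}0.png",vision.read_camera(n)[:,:,::-1])
E
```

```text
{'clock': 0.0, 'joints': array([-1.26661690e+00,  4.91562603e-01,  1.55950187e+00,  1.45244180e-05,
        1.09171915e+00, -1.05583354e-01]), 'joint_vel': array([-0.00087681, -0.00112827, -0.00049546, -0.0011613 ,  0.00065855,
       -0.00166553]), 'joint_torque': array([ 3.30219864e-04, -6.18445230e+01, -2.61591589e+01, -1.26590230e-04,
        4.02910096e-03, -1.63732545e-05]), 'tool_pos': array([ 0.24894098, -0.57296574,  0.20040783]), 'ee_rot': array([ 0.14382205, -0.14389647,  0.69273754, -0.69189864]), 'ft_force': array([ 0.25709693, -0.51788423, -0.34940188]), 'torque': array([0.01451743, 0.00675572, 0.02287924]), 'finger_gap': 1.000930145920816} 0.0187
side {'fx': 381.20654528652904, 'fy': 381.20654528652904, 'cx': 323.28224685915666, 'cy': 195.31918355690883, 'extrinsics': array([[-0.74711712, -0.66423997, -0.02452098,  0.38356807],
       [-0.37953397,  0.45659307, -0.80465939,  0.29689023],
       [ 0.54568304, -0.59186826, -0.59323013,  0.8644137 ],
       [ 0.        ,  0.        ,  0.        ,  1.        ]])}
top {'fx': 448.0516658567099, 'fy': 448.0516658567099, 'cx': 315.3791461002009, 'cy': 202.65911316445627, 'extrinsics': array([[ 0.00723373, -0.99991648,  0.01071019, -0.02037696],
       [-0.99666362, -0.00808013, -0.0812179 ,  0.5541746 ],
       [ 0.08129765, -0.01008695, -0.99663882,  1.3063747 ],
       [ 0.        ,  0.        ,  0.        ,  1.        ]])}
```

View pics/top0.png

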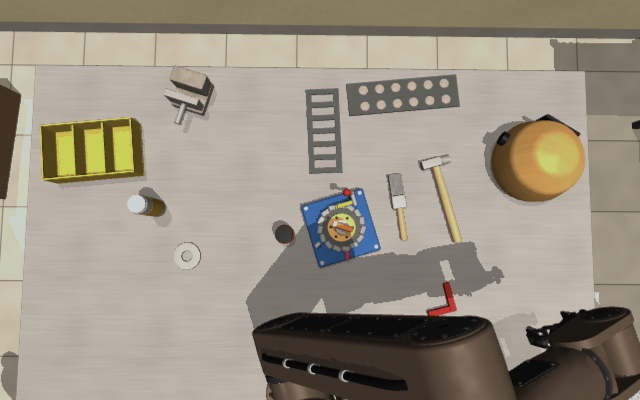

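View pics/side0.png

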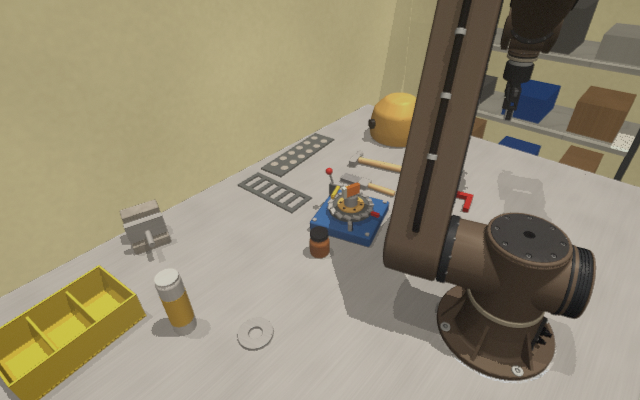

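The head sits around (341,228) in the top view and (350,212) in the side view, with the ball at about (347,191) and (329,171). Next I'll enlarge both.

```bash
python3 - <<'E'
import cv2,numpy as np
t=cv2.imread("pics/top0.png")[180:276,290:390]; s=cv2.imread("pics/side0.png")[160:256,300:400]
a=[cv2.resize(i,None,fx=4,fy=4,interpolation=cv2.INTER_CUBIC) for i in (t,s)]
cv2.imwrite("pics/crop.png",np.hstack(a))
E
```

```text
(no output)
```

View pics/crop.png

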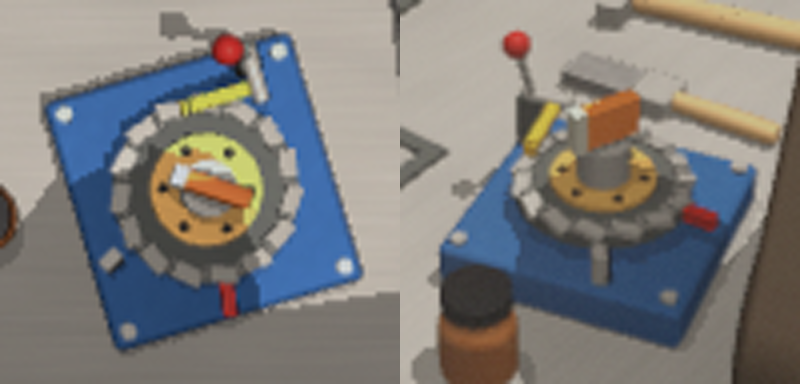

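```bash
cat > h.py <<'E'
import numpy as np, sys
from rig import robot, vision
from scipy.spatial.transform import Rotation as R
def proj(n,P):
    m=vision.camera_model(n); P=np.atleast_2d(P); c=P@m["extrinsics"][:3,:3].T+m["extrinsics"][:3,3]
    return np.c_[m["fx"]*c[:,0]/c[:,2]+m["cx"], m["fy"]*c[:,1]/c[:,2]+m["cy"]]
try: X0,Y0,YAW=np.load("head.npy")
except Exception: pass
def w(p): c,s=np.cos(YAW),np.sin(YAW); return np.array([X0+c*p[0]-s*p[1],Y0+s*p[0]+c*p[1],p[2]])
def st():
    o=robot.observe(); q=o["ee_rot"]; M=R.from_quat(q[[1,2,3,0]]).as_matrix()
    return o,M
def rep(target=None,ang=None):
    """target: head-frame TCP (m); ang: wanted jaw-axis(z) angle in head frame. prints tool shifts cm / turn deg"""
    o,M=st(); p=o["tool_pos"]; c,s=np.cos(YAW),np.sin(YAW); d=p-[X0,Y0,0]
    jz=np.arctan2(M[1,2],M[0,2])-YAW
    print("t %.2f head xyz mm"%o["clock"],np.round(1e3*np.array([c*d[0]+s*d[1],-s*d[0]+c*d[1],d[2]]),1),"jaw deg %.2f"%np.degrees(jz),"gap %.3f"%o["finger_gap"],"F",np.round(o["ft_force"],2),"T",np.round(o["torque"],3),"ydown",np.round(M[:,1],3),"j6 %.2f"%o["joints"][5])
    if target is not None: print("tool shift cm",np.round(100*M.T@(w(target)-p),2))
    if ang is not None:
        e=(ang-jz+np.pi/2)%np.pi-np.pi/2; print("world ccw turn deg %.2f -> about tool y %.2f"%(np.degrees(e),np.degrees(e)*np.sign(M[2,1])))
E
python3 - <<'E'
from h import *
from scipy.optimize import least_squares
px=np.array([[45,103],[285,35],[362,275],[122,350]])/4+[290,180]-.375
# top-of-base corners in head frame, matching order: (+,+),(+,-),(-,-),(-,+)
H=np.array([[1,1],[1,-1],[-1,-1],[-1,1]])*.095
ballt=np.array([228,50])/4+[290,180]-.375; balls=np.array([516-400,44])/4+[300,160]-.375
kt=np.array([[180,175],[252,198]])/4+[290,180]-.375
sc=np.array([[455-400,238],[738-400,168],[668-400,297]])/4+[300,160]-.375 # bolts in side view (unused)
def W(v,p):
    p=np.atleast_2d(p);c,s=np.cos(v[2]),np.sin(v[2]); return np.c_[v[0]+c*p[:,0]-s*p[:,1],v[1]+s*p[:,0]+c*p[:,1],p[:,2]]
def res(v):
    return np.r_[(proj("top",W(v,np.c_[H,[.036]*4]))-px).ravel(),(proj("top",W(v,[.086,-.034,.136]))-ballt).ravel(),(proj("side",W(v,[.086,-.034,.136]))-balls).ravel()]
r=least_squares(res,[.5,-.07,.28]); print(r.x,np.round(r.fun,2)); np.save("head.npy",r.x)
# knob angle
def kr(a): return (proj("top",W(r.x,[[.024*np.cos(a[0]),.024*np.sin(a[0]),.13],[-.026*np.cos(a[0]),-.026*np.sin(a[0]),.13]]))-kt).ravel()
k=least_squares(kr,[1.]); print("knob",k.x,k.fun)
print("side knob proj crop",4*(proj("side",W(r.x,[0,0,.13]))-[300,160])+[400,0], "top",4*(proj("top",W(r.x,[0,0,.13]))-[290,180]))
import h; h.X0,h.Y0,h.YAW=r.x
rep((.086,.03,.2),np.pi/2)
E
```

```text
[ 0.48208958 -0.09065425  0.30010797] [-0.57  0.04  1.2  -1.47  1.27  0.55 -1.09  0.81 -0.75  0.07 -0.04 -0.1 ]
knob [0.96929183] [-0.00091585  0.11071898 -0.44558028 -0.03645913]
side knob proj crop [[604.2008102   96.97326217]] top [[212.19213782 184.69696101]]
t 0.10 head xyz mm [-365.3 -391.9  200.5] jaw deg -83.71 gap 1.000 F [-0.07  0.56 -0.13] T [ 0.049  0.    -0.003] ydown [-0.     0.001 -1.   ] j6 -0.11
tool shift cm [-49.48   0.09 -37.  ]
world ccw turn deg -6.29 -> about tool y 6.29
```

The top crop shows the pawl down (yellow, top right), the white knob end to the upper left (spindle about 0.97), the lug at the bottom and the stop at the lower left. I'm going above the ball with the jaws straddling it along the head's y.

```bash
python3 -m crank '[0,-3.9,0,-2.9,0, 0,-3.9,0,-2.9,0, 0,-3.9,0,-2.9,0, 0,-3.9,0,-2.9,0, 0,-3.9,0,-2.9,0, 0,-3.9,0,-2.9,0, 0,-3.9,0,-2.9,0, 0,-3.9,0,-2.9,0, 0,-3.9,0,-2.9,0, 0,-3.9,0,-2.9,0]' 20; python3 -c "
from h import *
rep((.086,-.034,.2),np.pi/2)"
```

```text
clock: 1.1
tool_pos: [0.4948, -0.1428, 0.198]
ee_rot: [0.14, -0.141, 0.694, -0.692]
ft_force: [0.5, -0.1, -0.3]
finger_gap: 0.997
t 1.10 head xyz mm [ -3.2 -53.6 198. ] jaw deg -84.27 gap 0.997 F [ 0.48 -0.14 -0.26] T [ 0.014 -0.018 -0.057] ydown [-0.003  0.004 -1.   ] j6 0.76
tool shift cm [-9.08 -0.21 -1.06]
world ccw turn deg -5.73 -> about tool y 5.73
```

```bash
python3 -m crank '[0,-4.5,0,-0.5,2.9, 0,-4.5,0,-0.5,2.8, 0,0,0,0,0]' 20; python3 -c "
from h import *
rep((.086,-.034,.12),np.pi/2)
import cv2; a=[cv2.resize(vision.read_camera(n)[y:y+110,x:x+110],None,fx=3.6,fy=3.6,interpolation=2) for n,y,x in(('top',150,290),('side',120,280))]
cv2.imwrite('pics/b.png',np.hstack(a)[:,:,::-1])"
```

```text
clock: 1.4
tool_pos: [0.5789, -0.0928, 0.1976]
ee_rot: [0.106, -0.107, 0.701, -0.697]
ft_force: [-1.0, 0.2, 0.3]
finger_gap: 1.001
t 1.40 head xyz mm [ 91.8 -30.7 197.6] jaw deg -89.87 gap 1.001 F [-1.04  0.21  0.31] T [-0.008  0.018 -0.034] ydown [-0.003  0.004 -1.   ] j6 0.99
tool shift cm [0.57 7.76 0.37]
world ccw turn deg -0.13 -> about tool y 0.13
```

View pics/b.png

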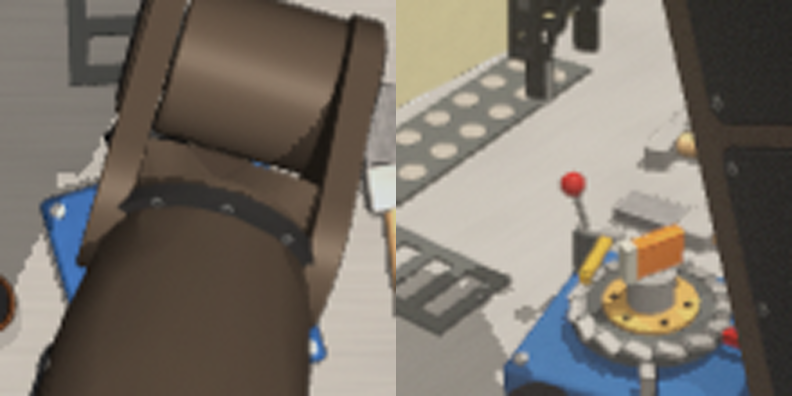

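In the side view the fingers (about (540,80)) hang above the ball (573,184). The arm hides the head from the top camera. I'll descend, half-close the gripper and check.

```bash
python3 -m crank '[0,0.3,2.5,0.2,0, 0,0.3,2.5,0.2,0, 0,0,2.5,0,0, 0.5,0,0.2,0,0, 0.5,0,0,0,0, 0.5,0,0,0,0]' 20; python3 -c "
from h import *
rep((.086,-.034,.12),np.pi/2)
import cv2; cv2.imwrite('pics/c.png',cv2.resize(vision.read_camera('side')[120:230,280:400],None,fx=5,fy=5,interpolation=2)[:,:,::-1])"
```

```text
clock: 2.1
tool_pos: [0.5663, -0.1042, 0.1206]
ee_rot: [0.104, -0.107, 0.701, -0.698]
ft_force: [0.9, 0.3, 0.6]
finger_gap: 0.52
t 2.10 head xyz mm [ 76.4 -37.9 120.6] jaw deg -90.01 gap 0.520 F [0.87 0.34 0.65] T [ 0.005 -0.009 -0.029] ydown [-0.005  0.004 -1.   ] j6 0.97
tool shift cm [-0.96  0.06 -0.39]
world ccw turn deg 0.01 -> about tool y -0.01
```

View pics/c.png

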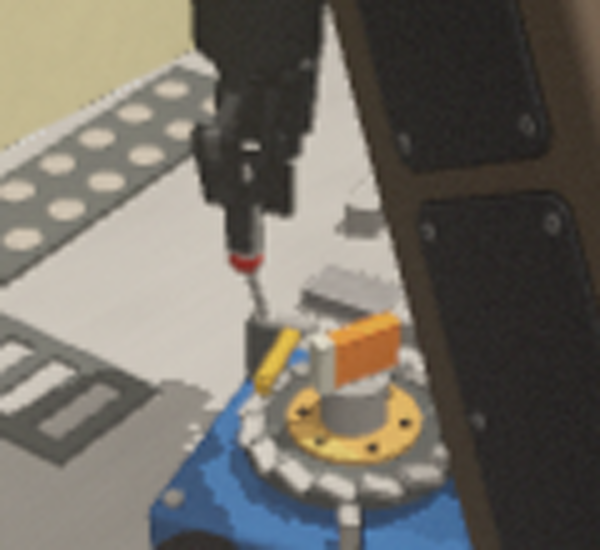

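The near finger (245,240) covers the upper half of the ball (245,262). I'll go 7 mm lower and then push along -y.

```bash
python3 -m crank '[0.5,-0.8,0.7,0,0, 0.5,0,0,0.6,0, 0.5,0,0,0.6,0, 0.5,0,0,0.6,0, 0.5,0,0,0.6,0, 0.5,0,0,0.6,0, 0.5,0,0,0.6,0, 0.5,0,0,0.6,0, 0.5,0,0,0.6,0, 0.5,0,0,0.6,0]' ; python3 -c "
from h import *
rep((.086,-.094,.114),np.pi/2)"
```

```text
clock: 3.15
tool_pos: [0.5932, -0.1581, 0.1158]
ee_rot: [0.106, -0.106, 0.7, -0.698]
ft_force: [0.4, -0.1, -1.1]
finger_gap: 0.495
t 3.15 head xyz mm [ 86.2 -97.3 115.8] jaw deg -89.98 gap 0.495 F [ 0.41 -0.11 -1.07] T [-0.014 -0.021  0.045] ydown [-0.     0.002 -1.   ] j6 0.90
tool shift cm [ 0.02  0.18 -0.33]
world ccw turn deg -0.02 -> about tool y 0.02
```

```bash
python3 -m crank '[0.3,0,0,-1.2,0, 0.2,0,-2,0,0, 0,0,-3,0,0, 0,0,-3,0,0, 0,0,-1,0,0]' ; python3 -c "
from h import *
rep((0,0,.2),0.969+np.pi/2)
import cv2; cv2.imwrite('pics/d.png',cv2.resize(vision.read_camera('side')[120:240,280:400],None,fx=5,fy=5,interpolation=2)[:,:,::-1])"
```

```text
clock: 3.65
tool_pos: [0.5878, -0.1446, 0.2061]
ee_rot: [0.104, -0.107, 0.701, -0.697]
ft_force: [-0.5, -0.5, 0.2]
finger_gap: 0.996
t 3.65 head xyz mm [ 85.1 -82.8 206.1] jaw deg -90.01 gap 0.996 F [-0.46 -0.5   0.22] T [ 0.038 -0.009  0.011] ydown [-0.006  0.005 -1.   ] j6 0.92
tool shift cm [ 8.5   0.69 -8.28]
world ccw turn deg 55.53 -> about tool y -55.53
```

View pics/d.png

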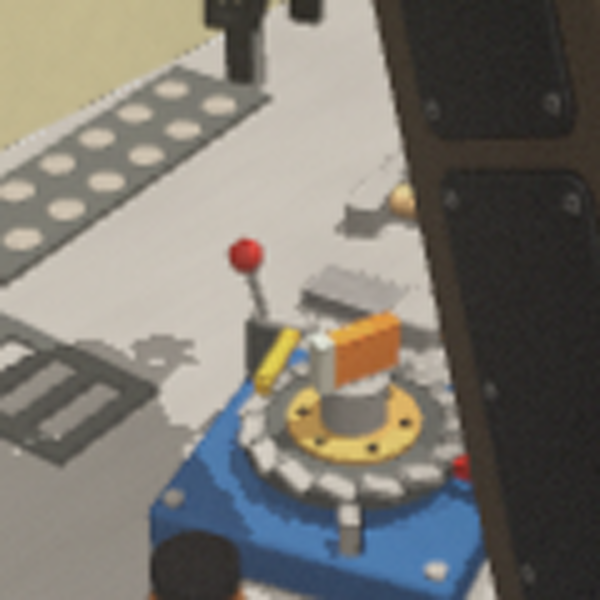

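The pawl is still down and the ball is unmoved at (245,256), so the finger must have passed over it. I'll check the tip geometry against the pictures.

```bash
python3 -c "
from h import *
f=lambda p,y,x,k:np.round((proj('side',w(p))[0]-[x,y])*k,0)
print('pic c (gap .52): ')
for z in(.1206,.13,.14,.15): print(z,'+y finger in',f((.0764,-.0379+.022,z),120,280,5),'out',f((.0764,-.0379+.037,z),120,280,5),'-y',f((.0764,-.0379-.022,z),120,280,5))
print('pic d now gap1')
for z in(.206,.215,.22): print(z,'+y in',f((.0851,-.0828+.0425,z),120,280,5),'out',f((.0851,-.0828+.057,z),120,280,5),'-y in',f((.0851,-.0828-.0425,z),120,280,5))
print('ball',f((.086,-.034,.136),120,280,5))
"
```

```text
pic c (gap .52): 
0.1206 +y finger in [246. 293.] out [236. 306.] -y [274. 256.]
0.13 +y finger in [246. 279.] out [235. 292.] -y [274. 243.]
0.14 +y finger in [245. 265.] out [235. 278.] -y [274. 229.]
0.15 +y finger in [245. 251.] out [235. 264.] -y [274. 215.]
pic d now gap1
0.206 +y in [247. 147.] out [237. 158.] -y in [302.  84.]
0.215 +y in [246. 133.] out [236. 145.] -y in [302.  71.]
0.22 +y in [246. 126.] out [236. 137.] -y in [302.  63.]
ball [243. 253.]
```

```bash
python3 -c "
from h import *
print(proj('side',[[.249,-.573,.2004],[.249,-.573,.2134],[.249,-.573,.245]]))
M=R.from_quat(np.array([-.1439,.6927,-.6919,.1438])).as_matrix(); print(M)
p=np.array([.249,-.573,.2004])
for z in (0,.013,.045): print(z,proj('side',[p+M[:,2]*.05+[0,0,z],p-M[:,2]*.05+[0,0,z]]).round(1))
import cv2; a=cv2.resize(cv2.imread('pics/side0.png')[60:140,470:590],None,fx=4,fy=4,interpolation=2)
b=cv2.resize(vision.read_camera('side')[90:170,280:400],None,fx=4,fy=4,interpolation=2)[:,:,::-1]
cv2.imwrite('pics/e.png',np.vstack([a,b])[:600])
"
```

```text
[[502.31652116 126.45307431]
 [503.35474451 122.72731012]
 [505.93434447 113.4701679 ]]
[[-9.17224110e-01 -3.68640441e-04  3.98371430e-01]
 [-3.98371590e-01  1.07896983e-03 -9.17223480e-01]
 [-9.17050850e-05 -9.99999350e-01 -1.13651302e-03]]
0 [[501.6 119.9]
 [503.1 133.4]]
0.013 [[502.6 116.3]
 [504.1 129.6]]
0.045 [[505.1 107.1]
 [506.8 120. ]]
```

View pics/e.png

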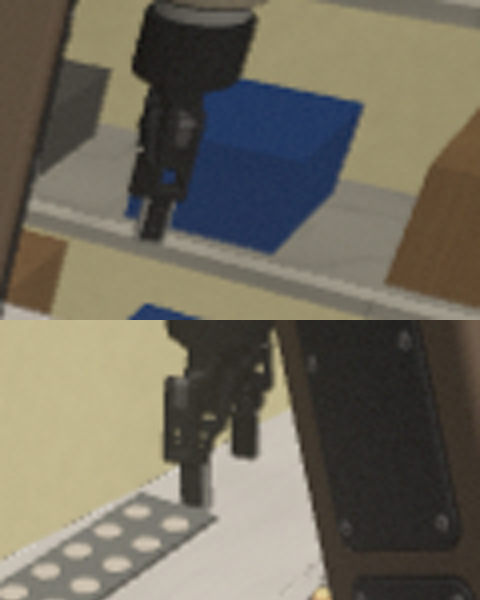

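The start picture shows the same thing: the tip row is about 120, where 130–133 is predicted. So the open tips really sit about 30–45 mm above the reported TCP. TCP z near 0.09 is safe even if that's wrong, so I'll redo the push lower and track the ball numerically.

```bash
cat >> h.py <<'E'
def ball():
    import cv2
    for n in("side","top"):
        im=vision.read_camera(n).astype(int); m=(im[...,0]>120)&(im[...,1]<70)&(im[...,2]<70)
        q=proj(n,w((.086,-.06,.136)))[0]; yy,xx=np.nonzero(m); k=np.hypot(xx-q[0],yy-q[1])<22
        print(n,"red px",k.sum(),"at",(xx[k].mean().round(1),yy[k].mean().round(1)) if k.any() else None,"pred down",proj(n,w((.086,-.034,.136)))[0].round(1),"clear",proj(n,w((.086,-.083,.133)))[0].round(1))
E
python3 -m crank '[0,0,0,-4.6,0, 0,0,2.5,-0.3,0, 0,0,2.5,0,0, 0,0,2.5,0,0, 0.5,0,2.5,0,0, 0.5,0,1.2,0,0, 0.5,0,0,0,0, 0.5,0,0,0,0]' ; python3 -c "
from h import *
rep((.086,-.034,.092),np.pi/2); ball()
import cv2; cv2.imwrite('pics/f.png',cv2.resize(vision.read_camera('side')[120:240,280:400],None,fx=5,fy=5,interpolation=2)[:,:,::-1])"
```

```text
clock: 4.55
tool_pos: [0.5654, -0.0921, 0.0782]
ee_rot: [0.099, -0.112, 0.703, -0.695]
ft_force: [-0.1, -0.4, -0.3]
finger_gap: 0.502
t 4.55 head xyz mm [ 79.2 -26.   78.2] jaw deg -89.98 gap 0.502 F [-0.12 -0.44 -0.34] T [ 0.034 -0.01  -0.006] ydown [-0.02   0.009 -1.   ] j6 0.99
tool shift cm [-0.66 -1.4   0.78]
world ccw turn deg -0.02 -> about tool y 0.02
side red px 6 at (np.float64(331.3), np.float64(170.5)) pred down [328.6 170.5] clear [334.9 163.5]
top red px 0 at None pred down [345.9 192.2] clear [362.9 187.2]
```

View pics/f.png

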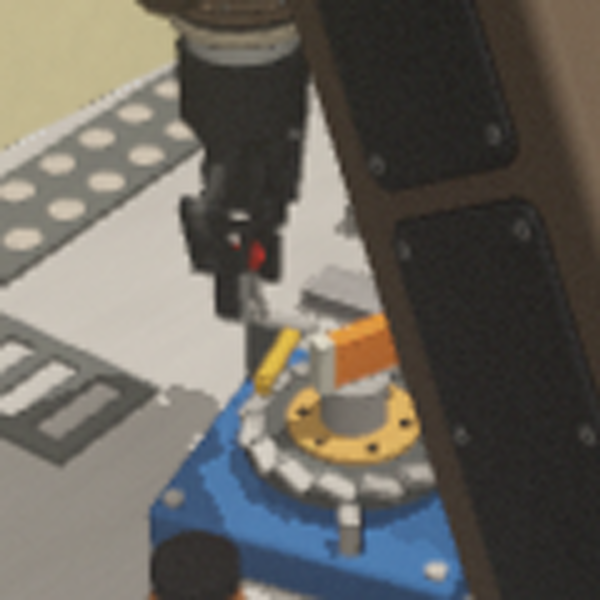

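The ball (255,255) is now between the fingers, and the near tip is at (228,318), i.e. z about 0.11. Pushing along -y.

```bash
python3 -m crank '[0.5,-0.7,-0.4,0.3,0, 0.5,0,0,0.7,0, 0.5,0,0,0.7,0, 0.5,0,0,0.7,0, 0.5,0,0,0.7,0, 0.5,0,0,0.7,0, 0.5,0,0,0.7,0, 0.5,0,0,0.7,0, 0.5,0,0,0.7,0, 0.5,0,0,0.6,0, 0.5,0,0,0,0]' ; python3 -c "
from h import *
rep((.086,-.083,.08),np.pi/2); ball()"
```

```text
clock: 5.8
tool_pos: [0.5927, -0.1513, 0.0845]
ee_rot: [0.098, -0.111, 0.707, -0.691]
ft_force: [0.3, 3.1, 2.5]
finger_gap: 0.5
t 5.80 head xyz mm [ 87.7 -90.6  84.5] jaw deg -90.19 gap 0.500 F [0.33 3.12 2.46] T [ 0.588 -0.096 -0.071] ydown [-0.021  0.02  -1.   ] j6 0.90
tool shift cm [ 0.17  0.48 -0.75]
world ccw turn deg 0.19 -> about tool y -0.19
side red px 3 at (np.float64(337.0), np.float64(164.0)) pred down [328.6 170.5] clear [334.9 163.5]
top red px 0 at None pred down [345.9 192.2] clear [362.9 187.2]
```

The ball is in the clear position and pressing on its stop (3 N). Backing off, then lifting.

```bash
python3 -m crank '[0.4,0,0,-0.7,0, 0.2,0,0,0,0, 0,0,0,0,0, 0,0,0,0,0, 0,0,-3,0,0, 0,0,-3,0,0, 0,0,-3,0,0, 0,0,0,0,0]' ; python3 -c "
from h import *
rep((0,0,.18),0.969+np.pi/2); ball()"
```

```text
clock: 6.7
tool_pos: [0.5927, -0.1484, 0.1767]
ee_rot: [0.098, -0.112, 0.707, -0.692]
ft_force: [0.6, 0.2, 0.4]
finger_gap: 1.002
t 6.70 head xyz mm [ 88.6 -87.8 176.7] jaw deg -90.18 gap 1.002 F [0.58 0.2  0.44] T [-0.027  0.013  0.004] ydown [-0.023  0.018 -1.   ] j6 0.91
tool shift cm [ 8.89  0.03 -8.76]
world ccw turn deg 55.70 -> about tool y -55.70
side red px 20 at (np.float64(334.4), np.float64(164.2)) pred down [328.6 170.5] clear [334.9 163.5]
top red px 0 at None pred down [345.9 192.2] clear [362.9 187.2]
```

```bash
python3 -m crank '[0,3,0,-2.9,0, 0,3,0,-2.9,0, 0,2.9,0,-2.9,0, 0,0,0,0,-8, 0,0,0,0,-8, 0,0,0,0,-8, 0,0,0,0,-8, 0,0,0,0,-8, 0,0,0,0,-8, 0,0,0,0,-7.5, 0,0,0,0,0]' ; python3 -c "
from h import *
rep((0,0,.18),0.969+np.pi/2); ball()"
```

```text
clock: 7.9
tool_pos: [0.4691, -0.0876, 0.164]
ee_rot: [0.42, -0.437, 0.58, -0.544]
ft_force: [-0.5, 0.1, 0.4]
finger_gap: 1.001
t 7.90 head xyz mm [-11.5   6.8 164. ] jaw deg -32.57 gap 1.001 F [-0.48  0.08  0.42] T [ 0.004 -0.011  0.043] ydown [-0.049  0.027 -0.998] j6 -0.07
tool shift cm [-0.07 -1.67  1.25]
world ccw turn deg -1.91 -> about tool y 1.91
side red px 19 at (np.float64(334.5), np.float64(164.8)) pred down [328.6 170.5] clear [334.9 163.5]
top red px 39 at (np.float64(363.0), np.float64(187.2)) pred down [345.9 192.2] clear [362.9 187.2]
```

The pawl is clear (ball at the predicted pixel). The tool has picked up about 3° of tilt, so I'll test which motions cause it.

```bash
cat > q.sh <<'E'
python3 -c "
from h import *
rep()"
E
python3 -m crank '[0,0,-1.5,0,0, 0,0,-1.5,0,0]' >/dev/null; sh q.sh;  python3 -m crank '[0,0,0,4,0, 0,0,0,0,0]' >/dev/null; sh q.sh;  python3 -m crank '[0,0,0,-4,0,0,0,0,0,0]' >/dev/null; sh q.sh; python3 -m crank '[0,4,0,0,0,0,0,0,0,0]' >/dev/null; sh q.sh;python3 -m crank '[0,-4,0,0,0,0,0,0,0,0]' >/dev/null; sh q.sh;python3 -m crank '[0,0,0,0,8,0,0,0,0,0]' >/dev/null; sh q.sh;python3 -m crank '[0,0,0,0,-8,0,0,0,0,0]' >/dev/null; sh q.sh
```

```text
t 8.20 head xyz mm [-11.3   6.2 192.6] jaw deg -33.36 gap 0.999 F [ 0.55 -1.13  0.47] T [ 0.065 -0.028  0.005] ydown [-0.054  0.028 -0.998] j6 -0.05
t 8.40 head xyz mm [ 23.3 -16.7 191.6] jaw deg -33.82 gap 0.999 F [-0.47  0.32  0.07] T [-0.024 -0.015 -0.011] ydown [-0.052  0.027 -0.998] j6 -0.04
t 8.60 head xyz mm [-11.1   6.3 192.4] jaw deg -34.21 gap 1.000 F [ 0.34 -0.23 -0.1 ] T [-0.055 -0.038 -0.047] ydown [-0.054  0.028 -0.998] j6 -0.04
t 8.80 head xyz mm [-34.4 -26.8 191.7] jaw deg -34.44 gap 1.001 F [-0.21 -0.2   0.24] T [ 0.042 -0.048 -0.005] ydown [-0.055  0.028 -0.998] j6 -0.11
t 9.00 head xyz mm [-11.6   6.1 191.8] jaw deg -34.97 gap 1.002 F [-1.4   0.1   0.58] T [0.021 0.023 0.001] ydown [-0.055  0.029 -0.998] j6 -0.03
t 9.20 head xyz mm [-11.3   6.9 191.3] jaw deg -43.31 gap 1.002 F [ 0.21 -0.87  0.45] T [-0.06   0.01  -0.006] ydown [-0.055  0.029 -0.998] j6 0.12
t 9.40 head xyz mm [-11.3   6.9 191. ] jaw deg -34.84 gap 1.000 F [-0.35 -0.63  0.56] T [-0.029 -0.036  0.002] ydown [-0.056  0.029 -0.998] j6 -0.03
```

```bash
python3 -m crank '[0,0,0,4.5,0, 0,0,0,4.5,0, 0,0,0,4.5,0, 0,0,0,0,0]' >/dev/null; sh q.sh; python3 -m crank '[0,0,0,-1.2,0,0,0,0,-1.2,0,0,0,0,-1.2,0,0,0,0,-1.2,0,0,0,0,-1.2,0,0,0,0,-1.2,0,0,0,0,-1.2,0,0,0,0,-1.2,0,0,0,0,-1.2,0,0,0,0,-1.2,0]' >/dev/null; sh q.sh
```

```text
t 9.80 head xyz mm [101.6 -72.8 182. ] jaw deg -35.30 gap 1.000 F [-2.49  0.94  0.47] T [-0.003 -0.04  -0.009] ydown [-0.056  0.029 -0.998] j6 -0.01
t 10.80 head xyz mm [-14.2   9.7 192.5] jaw deg -35.73 gap 1.001 F [ 0.09 -0.58  0.09] T [-0.055  0.006 -0.017] ydown [-0.059  0.03  -0.998] j6 -0.01
```

```bash
python3 -m crank '[0,0,0,0,8,0,0,0,0,8,0,0,0,0,8,0,0,0,0,8,0,0,0,0,0]' >/dev/null; sh q.sh; python3 -m crank '[0,0,0,0,-4,0,0,0,0,-4,0,0,0,0,-4,0,0,0,0,-4,0,0,0,0,-4,0,0,0,0,-4,0,0,0,0,-4,0,0,0,0,-4]' >/dev/null; sh q.sh;  python3 -m crank '[0,-4,0,0,0,0,-4,0,0,0,0,-4,0,0,0,0,0,0,0,0]' >/dev/null; sh q.sh;python3 -m crank '[0,4,0,0,0,0,4,0,0,0,0,4,0,0,0,0,0,0,0,0]' >/dev/null; sh q.sh
```

```text
t 11.30 head xyz mm [-24.2  17.1 195.7] jaw deg -69.11 gap 1.000 F [-0.51  0.46  0.38] T [-0.005 -0.032 -0.023] ydown [-0.057  0.029 -0.998] j6 0.57
t 12.10 head xyz mm [-33.6  24.1 198.4] jaw deg -33.83 gap 0.997 F [ 0.84 -0.12  0.51] T [-0.017 -0.061  0.003] ydown [-0.055  0.028 -0.998] j6 -0.04
t 12.50 head xyz mm [ 29.9 128.5 201.2] jaw deg -32.88 gap 1.001 F [-0.81 -0.47  1.  ] T [-0.04  -0.027  0.041] ydown [-0.053  0.028 -0.998] j6 0.19
t 12.90 head xyz mm [-40.5  27.9 200.2] jaw deg -31.58 gap 1.002 F [-0.31  0.51  1.  ] T [-0.008 -0.029 -0.035] ydown [-0.053  0.027 -0.998] j6 -0.08
```

The residual tilt (about 3.4°) isn't growing, and the grip should square the pads up. Going to the knob now, allowing for the tip offset.

```bash
cat > k.py <<'E'
from h import *
ang=float(sys.argv[1]); z=float(sys.argv[2]); o,M=st(); y=M[:,1]; 
c,s=np.cos(YAW),np.sin(YAW); d=.047*y
rep((c*d[0]+s*d[1],-s*d[0]+c*d[1],z),ang+np.pi/2)
E
python3 k.py .969 .15
```

```text
t 12.90 head xyz mm [-40.5  27.9 200.2] jaw deg -31.58 gap 1.002 F [-0.31  0.51  1.  ] T [-0.008 -0.029 -0.035] ydown [-0.053  0.027 -0.998] j6 -0.08
tool shift cm [0.26 4.74 4.92]
world ccw turn deg -2.90 -> about tool y 2.90
```

```bash
python3 -m crank '[0,0.1,1.6,1.6,1.5, 0,0.1,1.6,1.6,1.4, 0,0.1,1.5,1.6,0, 0,0,0,0,0]' >/dev/null; python3 k.py .969 .11
python3 -c "
from h import *; import cv2; cv2.imwrite('pics/g.png',cv2.resize(vision.read_camera('side')[120:240,280:400],None,fx=5,fy=5,interpolation=2)[:,:,::-1])"
```

```text
t 13.30 head xyz mm [ -7.1   1.1 151. ] jaw deg -34.15 gap 0.998 F [ 0.02  0.51 -0.64] T [-0.017 -0.041  0.01 ] ydown [-0.05   0.026 -0.998] j6 -0.04
tool shift cm [-0.31  4.08  0.61]
world ccw turn deg -0.33 -> about tool y 0.33
```

View pics/g.png

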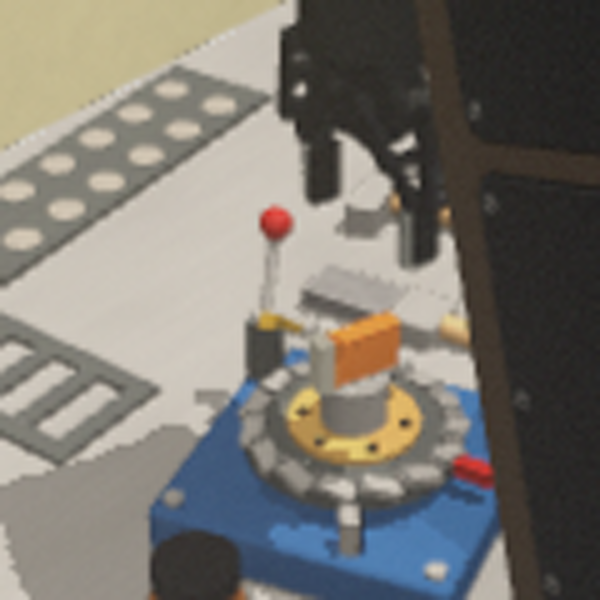

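The ball (275,222) is clear, and the tips at (322,200) and (418,265) straddle the knob (360,340) from above. Descending.

```bash
python3 -m crank '[0,-0.2,1.6,0.2,0.3, 0,-0.1,1.6,0.2,0, 0,0,1.6,0.2,0, 0,0,1.6,0,0, 0,0,1.6,0,0, 0,0,0,0,0]' >/dev/null; python3 k.py .969 .07
```

```text
t 13.95 head xyz mm [-7.2  7.6 75.8] jaw deg -33.82 gap 0.998 F [-1.04  0.19  0.29] T [-0.002 -0.021  0.008] ydown [-0.045  0.025 -0.999] j6 -0.04
tool shift cm [0.19 0.54 0.81]
world ccw turn deg -0.66 -> about tool y 0.66
```

```bash
python3 -m crank '[0,0.1,0.3,0.5,0.4, 0.4,0.1,0.3,0.4,0, 0.7,0,0,0,0, 0.7,0,0,0,0, 0.7,0,0,0,0]' 20 >/dev/null; python3 k.py .969 .07;  python3 -m crank '[1,0,0,0,0, 1,0,0,0,0,1,0,0,0,0]' 20 >/dev/null; python3 k.py .969 .07
```

```text
t 14.45 head xyz mm [-0.1  0.5 72.8] jaw deg -34.12 gap 0.334 F [ 0.04 -0.91  0.64] T [-0.011 -0.008 -0.016] ydown [-0.04   0.023 -0.999] j6 -0.04
tool shift cm [-0.    0.29 -0.17]
world ccw turn deg -0.36 -> about tool y 0.36
t 14.75 head xyz mm [-2.9  2.4 73.1] jaw deg -34.11 gap 0.167 F [ 1.5   0.42 -5.41] T [-0.125 -0.575 -0.069] ydown [-0.047  0.025 -0.999] j6 -0.04
tool shift cm [-0.01  0.3   0.15]
world ccw turn deg -0.37 -> about tool y 0.37
```

Gripped: the opening of 14.2 mm matches the bar thickness. Firming the grip, then starting to turn clockwise (positive about tool y).

```bash
python3 -m crank '[1,0,0,0,0, 1,0,0,0,0]' 60 >/dev/null; sh q.sh;  python3 -m crank '[1,0,0,0,3, 1,0,0,0,3,1,0,0,0,3,1,0,0,0,3]' 60 >/dev/null; sh q.sh
```

```text
t 14.95 head xyz mm [-2.9  2.4 73.2] jaw deg -34.11 gap 0.155 F [-2.85  0.92 -2.39] T [-0.263 -0.724 -0.071] ydown [-0.046  0.025 -0.999] j6 -0.04
t 15.35 head xyz mm [-3.2  2.7 73.2] jaw deg -46.41 gap 0.155 F [-4.01  0.54 -0.61] T [-0.027 -0.703  0.181] ydown [-0.046  0.025 -0.999] j6 0.17
```

```bash
python3 -m crank '[1,0,0,0,4, 1,0,0,0,4,1,0,0,0,4,1,0,0,0,4]' >/dev/null; sh q.sh; python3 -m crank '[1,0,0,0,4, 1,0,0,0,4,1,0,0,0,4]' >/dev/null; sh q.sh; python3 -m crank '[1,0,0,0,1,1,0,0,0,1]' >/dev/null; sh q.sh
```

```text
t 15.75 head xyz mm [-3.4  3.1 73.2] jaw deg -62.97 gap 0.153 F [-4.9   2.13  0.23] T [-0.059 -0.833  0.199] ydown [-0.047  0.025 -0.999] j6 0.46
t 16.05 head xyz mm [-3.9  3.4 73.2] jaw deg -75.39 gap 0.158 F [-1.67  2.93  0.28] T [-0.02  -0.772  0.163] ydown [-0.047  0.024 -0.999] j6 0.68
t 16.25 head xyz mm [-3.9  3.5 73.2] jaw deg -77.43 gap 0.155 F [-3.67  2.37 -0.48] T [-0.394 -0.638  0.131] ydown [-0.047  0.024 -0.999] j6 0.72
```

Next I'll feel for the stop in 0.4° rows, stopping as soon as the moment rises.

```bash
cat > chk.py <<'E'
from h import *
o,M=st(); jz=np.degrees(np.arctan2(M[1,2],M[0,2])-YAW); T=o["torque"][2]
print("t %.2f jaw %.2f Tz %.3f"%(o["clock"],jz,T)); sys.exit(T>.27)
E
c(){ python3 chk.py || exit 0; }
python3 -m crank '[1,0,0,0,0.4,1,0,0,0,0.4]' >/dev/null; c
python3 -m crank '[1,0,0,0,0.4,1,0,0,0,0.4]' >/dev/null; c
python3 -m crank '[1,0,0,0,0.4,1,0,0,0,0.4]' >/dev/null; c
python3 -m crank '[1,0,0,0,0.4,1,0,0,0,0.4]' >/dev/null; c
python3 -m crank '[1,0,0,0,0.4,1,0,0,0,0.4]' >/dev/null; c
python3 -m crank '[1,0,0,0,0.4,1,0,0,0,0.4]' >/dev/null; c
python3 -m crank '[1,0,0,0,0.4,1,0,0,0,0.4]' >/dev/null; c
python3 -m crank '[1,0,0,0,0.4,1,0,0,0,0.4]' >/dev/null; c
python3 -m crank '[1,0,0,0,0.4,1,0,0,0,0.4]' >/dev/null; c
python3 -m crank '[1,0,0,0,0.4,1,0,0,0,0.4]' >/dev/null; c
```

```text
t 16.45 jaw -78.17 Tz 0.116False
```

```bash
sed -i 's/sys.exit(T>.27)/sys.exit(int(T>.27))/' chk.py
c(){ python3 chk.py || exit 0; }
python3 -m crank '[1,0,0,0,0.4,1,0,0,0,0.4]' >/dev/null; c
python3 -m crank '[1,0,0,0,0.4,1,0,0,0,0.4]' >/dev/null; c
python3 -m crank '[1,0,0,0,0.4,1,0,0,0,0.4]' >/dev/null; c
python3 -m crank '[1,0,0,0,0.4,1,0,0,0,0.4]' >/dev/null; c
python3 -m crank '[1,0,0,0,0.4,1,0,0,0,0.4]' >/dev/null; c
python3 -m crank '[1,0,0,0,0.4,1,0,0,0,0.4]' >/dev/null; c
python3 -m crank '[1,0,0,0,0.4,1,0,0,0,0.4]' >/dev/null; c
python3 -m crank '[1,0,0,0,0.4,1,0,0,0,0.4]' >/dev/null; c
python3 -m crank '[1,0,0,0,0.4,1,0,0,0,0.4]' >/dev/null; c
python3 -m crank '[1,0,0,0,0.4,1,0,0,0,0.4]' >/dev/null; c
```

```text
t 16.65 jaw -78.97 Tz 0.262
t 16.85 jaw -79.82 Tz 0.083
t 17.05 jaw -80.69 Tz 0.098
t 17.25 jaw -81.56 Tz 0.122
t 17.45 jaw -82.43 Tz 0.083
t 17.65 jaw -83.30 Tz 0.119
t 17.85 jaw -84.17 Tz 0.137
t 18.05 jaw -85.05 Tz 0.121
t 18.25 jaw -85.92 Tz 0.138
t 18.45 jaw -86.79 Tz 0.132
```

```bash
c(){ python3 chk.py || exit 0; }
python3 -m crank '[1,0,0,0,0.4,1,0,0,0,0.4]' >/dev/null; c
python3 -m crank '[1,0,0,0,0.4,1,0,0,0,0.4]' >/dev/null; c
python3 -m crank '[1,0,0,0,0.4,1,0,0,0,0.4]' >/dev/null; c
python3 -m crank '[1,0,0,0,0.4,1,0,0,0,0.4]' >/dev/null; c
python3 -m crank '[1,0,0,0,0.4,1,0,0,0,0.4]' >/dev/null; c
python3 -m crank '[1,0,0,0,0.4,1,0,0,0,0.4]' >/dev/null; c
python3 -m crank '[1,0,0,0,0.4,1,0,0,0,0.4]' >/dev/null; c
python3 -m crank '[1,0,0,0,0.4,1,0,0,0,0.4]' >/dev/null; c
python3 -m crank '[1,0,0,0,0.4,1,0,0,0,0.4]' >/dev/null; c
python3 -m crank '[1,0,0,0,0.4,1,0,0,0,0.4]' >/dev/null; c
python3 -m crank '[1,0,0,0,0.4,1,0,0,0,0.4]' >/dev/null; c
python3 -m crank '[1,0,0,0,0.4,1,0,0,0,0.4]' >/dev/null; c
```

```text
t 18.65 jaw -87.66 Tz 0.109
t 18.85 jaw -88.52 Tz 0.153
t 19.05 jaw -89.40 Tz 0.124
t 19.25 jaw -90.27 Tz 0.129
t 19.45 jaw -91.15 Tz 0.151
t 19.65 jaw -92.02 Tz 0.069
t 19.85 jaw -92.89 Tz 0.269
t 20.05 jaw -93.71 Tz 0.563
```

Contact: 0.56 N m, about 5.7 N on the stop beyond friction. Holding.

```bash
python3 -m crank '[1,0,0,0,0]' >/dev/null; python3 chk.py;python3 -m crank '[1,0,0,0,0]' >/dev/null; python3 chk.py;python3 -m crank '[1,0,0,0,0]' >/dev/null; python3 chk.py
```

```text
t 20.15 jaw -93.70 Tz 0.503
t 20.25 jaw -93.68 Tz 0.471
t 20.35 jaw -93.67 Tz 0.580
```

```bash
python3 -m crank '[1,0,0,0,0.1,1,0,0,0,0]' >/dev/null; python3 chk.py; python3 -m crank '[1,0,0,0,0]' >/dev/null; python3 chk.py; sh q.sh
```

```text
t 20.55 jaw -93.76 Tz 0.542
t 20.65 jaw -93.75 Tz 0.527
t 20.65 head xyz mm [-4.   4.1 73.2] jaw deg -93.75 gap 0.156 F [-2.72  2.96  0.35] T [ 0.05  -0.627  0.527] ydown [-0.048  0.024 -0.999] j6 1.00
```

```bash
python3 -m crank '[1,0,0,0,-0.5, 0.3,0,0,0,0, 0,0,0,0,0, 0,0,0,0,0, 0,0,-2.5,0,0, 0,0,-2.5,0,0, 0,0,-2.5,0,0, 0,0,-2.5,0,0, 0,0,-1.5,0,0,0,0,0,0,0]' 30 >/dev/null; python3 -c "
from h import *
rep((.086,-.083,.185),np.pi/2)"
```

```text
t 21.65 head xyz mm [  0.6  -1.4 192. ] jaw deg -93.55 gap 1.002 F [ 0.79 -0.29 -0.75] T [ 0.055 -0.003 -0.019] ydown [-0.05   0.025 -0.998] j6 1.00
tool shift cm [-9.04  0.04  7.63]
world ccw turn deg 3.55 -> about tool y -3.55
```

```bash
python3 -m crank '[0,-2.3,0,2,0, 0,-2.3,0,2,0, 0,-2.2,0,1.8,0, 0,-2.2,0,1.8,0, 0,0,0,0,0]' >/dev/null; python3 -c "
from h import *
rep((.086,-.083,.078),np.pi/2);ball()"
```

```text
t 22.15 head xyz mm [ 87.1 -84.7 181.1] jaw deg -93.62 gap 0.998 F [-0.33  0.64 -0.03] T [0.027 0.013 0.007] ydown [-0.053  0.027 -0.998] j6 0.98
tool shift cm [-0.34 10.3   0.24]
world ccw turn deg 3.62 -> about tool y -3.62
side red px 21 at (np.float64(334.3), np.float64(164.3)) pred down [328.6 170.5] clear [334.9 163.5]
top red px 0 at None pred down [345.9 192.2] clear [362.9 187.2]
```

```bash
python3 -m crank '[0,-0.1,2,0,0, 0,-0.1,2,0,0, 0,-0.1,2,0,0, 0,-0.1,2,0,0, 0.3,0,2.1,0,0, 0.5,0,0,0,0, 0.5,0,0,0,0]' >/dev/null; python3 -c "
from h import *
rep((.086,-.083,.078),np.pi/2);ball()"
```

```text
t 22.95 head xyz mm [ 80.1 -73.6  77.2] jaw deg -93.58 gap 0.514 F [-0.09  0.39  0.52] T [-0.005 -0.043  0.026] ydown [-0.057  0.029 -0.998] j6 0.98
tool shift cm [-0.64 -0.14  0.9 ]
world ccw turn deg 3.58 -> about tool y -3.58
side red px 11 at (np.float64(336.5), np.float64(163.8)) pred down [328.6 170.5] clear [334.9 163.5]
top red px 0 at None pred down [345.9 192.2] clear [362.9 187.2]
```

```bash
python3 -m crank '[0.5,-0.7,0,0,0, 0.5,0,0,-0.5,0, 0.5,0,0,-0.5,0, 0.5,0,0,-0.5,0, 0.5,0,0,-0.5,0, 0.5,0,0,-0.5,0, 0.5,0,0,-0.5,0, 0.5,0,0,-0.5,0, 0.5,0,0,-0.5,0, 0.5,0,0,0,0]' >/dev/null; python3 -c "
from h import *
rep((.086,-.032,.078),np.pi/2);ball()"
```

```text
t 24.05 head xyz mm [ 91.6 -30.8  82. ] jaw deg -93.54 gap 0.501 F [-0.61  0.31  0.34] T [ 0.006 -0.019 -0.005] ydown [-0.052  0.027 -0.998] j6 1.04
tool shift cm [0.53 0.42 0.17]
world ccw turn deg 3.54 -> about tool y -3.54
side red px 26 at (np.float64(328.9), np.float64(171.0)) pred down [328.6 170.5] clear [334.9 163.5]
top red px 0 at None pred down [345.9 192.2] clear [362.9 187.2]
```

The ball is back at the pawl-down position. Lifting and going back to the knob.

```bash
python3 -m crank '[0.2,0,0,0,0, 0,0,0,0,0, 0,0,-2.5,0,0, 0,0,-2.5,0,0, 0,0,-2.5,0,0, 0,0,-2.5,0,0,0,0,0,0,0]' >/dev/null; python3 -c "
from h import *
rep((-.003,.003,.175),-.058+np.pi/2);ball()"
```

```text
t 24.85 head xyz mm [ 95.3 -36.9 184.4] jaw deg -93.66 gap 1.000 F [ 0.18 -0.1  -0.6 ] T [-0.033 -0.05  -0.017] ydown [-0.054  0.027 -0.998] j6 1.04
tool shift cm [10.01  1.53 -3.31]
world ccw turn deg 0.34 -> about tool y -0.34
side red px 19 at (np.float64(328.0), np.float64(171.6)) pred down [328.6 170.5] clear [334.9 163.5]
top red px 0 at None pred down [345.9 192.2] clear [362.9 187.2]
```

```bash
python3 -m crank '[0,2.5,0,-0.8,0, 0,2.5,0,-0.8,0, 0,2.5,0,-0.8,0, 0,2.5,0,-0.8,0, 0,0,0,0,0]' >/dev/null; python3 -c "
from h import *
rep((-.003,.003,.073),-.058+np.pi/2);ball()
import cv2; a=[cv2.resize(vision.read_camera(n)[y:y+110,x:x+110],None,fx=3.6,fy=3.6,interpolation=2) for n,y,x in(('top',170,290),('side',140,290))]
cv2.imwrite('pics/i.png',np.hstack(a)[:,:,::-1])"
```

```text
t 25.45 head xyz mm [ -9.4   4.9 181.5] jaw deg -93.70 gap 1.001 F [0.78 0.27 0.1 ] T [-0.055  0.015  0.048] ydown [-0.068  0.032 -0.997] j6 1.00
tool shift cm [-1.29 10.78  0.66]
world ccw turn deg 0.38 -> about tool y -0.38
side red px 23 at (np.float64(328.1), np.float64(171.2)) pred down [328.6 170.5] clear [334.9 163.5]
top red px 0 at None pred down [345.9 192.2] clear [362.9 187.2]
```

View pics/i.png

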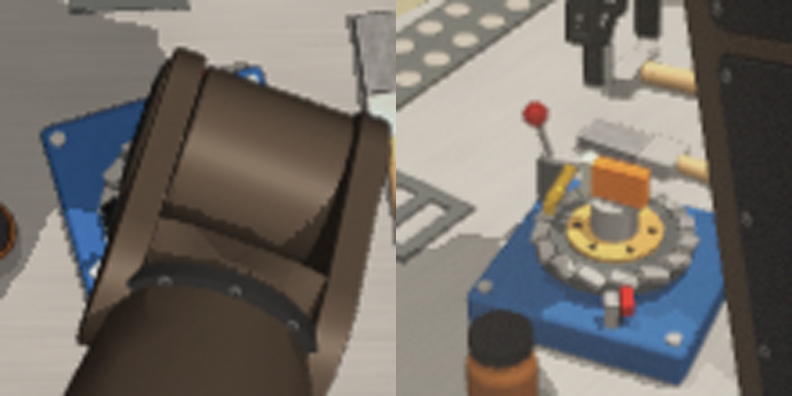

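The lug (625,300) rests at the stop (612,305), and the pawl (558,190) is down in the teeth. Descending and gripping.

```bash
python3 -m crank '[0,-0.2,1.8,0.1,-0.3, 0,-0.2,1.8,0.1,0, 0,-0.2,1.8,0.1,0, 0,-0.2,1.8,0.1,0, 0,-0.2,1.8,0.1,0, 0,-0.2,1.6,0.1,0, 0,0,0,0,0]' >/dev/null; python3 -c "
from h import *
rep((-.003,.003,.073),-.058+np.pi/2)"
```

```text
t 26.35 head xyz mm [ 5.4 -0.8 68.4] jaw deg -93.30 gap 0.999 F [-0.87  1.21 -0.1 ] T [-0.02  -0.019 -0.004] ydown [-0.065  0.031 -0.997] j6 1.00
tool shift cm [ 0.88 -0.39 -0.35]
world ccw turn deg -0.02 -> about tool y 0.02
```

```bash
python3 -m crank '[0,0.8,-0.4,-0.4,0, 0.5,0,0,0,0, 0.7,0,0,0,0, 0.7,0,0,0,0, 1,0,0,0,0, 1,0,0,0,0, 1,0,0,0,0]' 20 >/dev/null; sh q.sh; python3 -m crank '[1,0,0,0,0, 1,0,0,0,0]' 60 >/dev/null; sh q.sh
```

```text
t 27.05 head xyz mm [-1.2  4.3 75.8] jaw deg -93.29 gap 0.169 F [ 2.25 -0.08 -5.12] T [-0.419 -0.321  0.15 ] ydown [-0.062  0.031 -0.998] j6 0.99
t 27.25 head xyz mm [-1.2  4.3 75.9] jaw deg -93.20 gap 0.151 F [-0.59  1.8  -1.1 ] T [-0.735 -0.161  0.17 ] ydown [-0.062  0.031 -0.998] j6 0.99
```

Advancing click 1 (target about 0.325 rad, +21.8°), then pausing.

```bash
python3 -m crank '[1,0,0,0,-4, 1,0,0,0,-4, 1,0,0,0,-4, 1,0,0,0,-4, 1,0,0,0,-4, 1,0,0,0,-1.5, 1,0,0,0,0, 1,0,0,0,0, 1,0,0,0,0, 1,0,0,0,0]' >/dev/null; sh q.sh; python3 -c "
from h import *
ball()"
```

```text
t 28.25 head xyz mm [-1.3  4.6 76. ] jaw deg -71.19 gap 0.152 F [-0.58  3.9  -0.93] T [-0.975 -0.193 -0.002] ydown [-0.062  0.03  -0.998] j6 0.61
side red px 24 at (np.float64(328.0), np.float64(171.3)) pred down [328.6 170.5] clear [334.9 163.5]
top red px 14 at (np.float64(345.8), np.float64(190.7)) pred down [345.9 192.2] clear [362.9 187.2]
```

Spindle is about 0.33 and the pawl is down. Click 2 is +24°.

```bash
python3 -m crank '[1,0,0,0,-4, 1,0,0,0,-4, 1,0,0,0,-4, 1,0,0,0,-4, 1,0,0,0,-4, 1,0,0,0,-3.5, 1,0,0,0,0, 1,0,0,0,0, 1,0,0,0,0, 1,0,0,0,0]' >/dev/null; sh q.sh; python3 -c "
from h import *
ball()"
```

```text
t 29.35 head xyz mm [-1.1  5.4 75.8] jaw deg -47.24 gap 0.154 F [-2.91  3.93 -0.22] T [-0.453 -0.588  0.133] ydown [-0.061  0.032 -0.998] j6 0.19
side red px 25 at (np.float64(328.0), np.float64(171.4)) pred down [328.6 170.5] clear [334.9 163.5]
top red px 14 at (np.float64(345.8), np.float64(190.7)) pred down [345.9 192.2] clear [362.9 187.2]
```

Spindle is about 0.746. Click 3 is another +24°.

```bash
python3 -m crank '[1,0,0,0,-4, 1,0,0,0,-4, 1,0,0,0,-4, 1,0,0,0,-4, 1,0,0,0,-4, 1,0,0,0,-3.5, 1,0,0,0,0, 1,0,0,0,0, 1,0,0,0,0, 1,0,0,0,0]' >/dev/null; sh q.sh; python3 -c "
from h import *
ball()"
```

```text
t 30.45 head xyz mm [-1.7  5.9 75.9] jaw deg -23.40 gap 0.154 F [-3.23  3.06 -0.71] T [-0.035 -0.726  0.082] ydown [-0.062  0.034 -0.998] j6 -0.23
side red px 26 at (np.float64(328.0), np.float64(171.5)) pred down [328.6 170.5] clear [334.9 163.5]
top red px 14 at (np.float64(345.8), np.float64(190.7)) pred down [345.9 192.2] clear [362.9 187.2]
```

Spindle is about 1.16. Releasing, lifting and swinging aside for a clear view.

```bash
python3 -m crank '[0.5,0,0,0,0, 0,0,0,0,0, 0,0,0,0,0, 0,0,-2.5,0,0, 0,0,-2.5,0,0, 0,0,-2.5,0,0, 0,0,-2.5,0,0, 0,0,-2.5,0,0, 0,0,-2.5,0,0,0,0,0,0,0]' 20 >/dev/null; python3 -m crank '[0,4,0,0,0,0,4,0,0,0,0,4,0,0,0,0,4,0,0,0,0,4,0,0,0,0,4,0,0,0,0,0,0,0,0]' >/dev/null; sh q.sh; python3 -c "
from h import *
ball()
import cv2; a=[cv2.resize(vision.read_camera(n)[y:y+110,x:x+110],None,fx=3.6,fy=3.6,interpolation=2) for n,y,x in(('top',170,290),('side',140,290))]
cv2.imwrite('pics/j.png',np.hstack(a)[:,:,::-1])"
```

```text
t 32.25 head xyz mm [ -95.2 -229.4  220.5] jaw deg -23.36 gap 1.001 F [0.75 0.07 0.1 ] T [-0.003 -0.081  0.056] ydown [-0.068  0.036 -0.997] j6 -0.62
side red px 20 at (np.float64(327.9), np.float64(171.4)) pred down [328.6 170.5] clear [334.9 163.5]
top red px 42 at (np.float64(345.7), np.float64(192.2)) pred down [345.9 192.2] clear [362.9 187.2]
```

View pics/j.png

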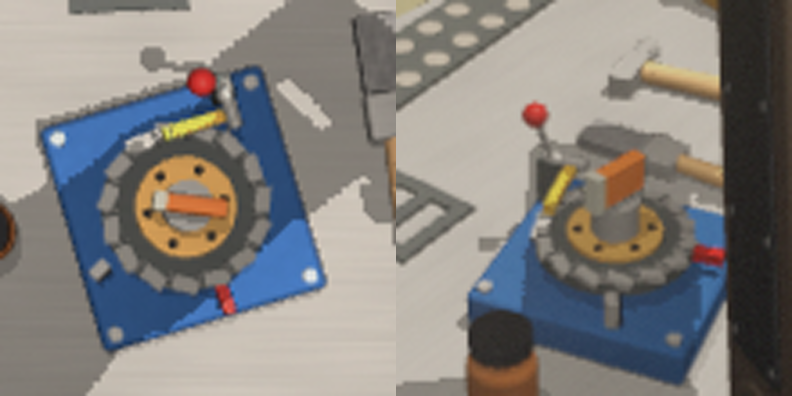

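```bash
python3 -c "
from rig import robot
print(robot.job_done())"
```

```text
the job is handed in; nothing more can be done
None
```

The indexing head is set for the next weld: the knob rests three clicks from home with the pawl in its notch. I handed the job in at about 32 s of the 72 s allowed; no verdict is reported.

**What I did:**
- I tipped the pawl clear by the ball.
- I turned the knob clockwise until the lug met the stop. I held it there about 0.6 s at 0.47–0.58 N m, roughly 4.5–6 N on the rubber.
- I tipped the pawl back in, then advanced three clicks with a pause of about 0.4 s at each. The knob angles were about 0.33, 0.75 and 1.16 rad.

**Last checks:**
- **Knob angle:** the top view gives about 1.17–1.19 rad and the gripper gave 1.16; the allowed range is 1.037 to 1.277.
- **Pawl:** the ball is within a pixel of its predicted pawl-down position in both cameras. I did not measure the pawl angle itself.
- **Robot and bench:** the gripper is open and well clear. The jar, brush and hammer look undisturbed; I did not check the other bystanders at the end.

**What failed or disagreed:**
- **First push:** it went over the ball and moved nothing, because the real fingertips sat about 30–45 mm above the reported TCP. I corrected for that from the pictures.
- **Tool tilt:** it drifted by about 4° and I could not remove it. It did not hinder gripping or turning the knob.

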